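# Lock the bottle stand: lever through the zigzag gate, then the snap hook on the eye

### The arm

A 6-joint arm with a two-finger parallel gripper is mounted at the origin on a cart in front of the work surface, level with it; the furniture and walls round the work are solid. World frame = base frame: x ahead of the robot, y to its left, z up, the work surface at z = 0. Lengths are in mm, angles in degrees, forces in N, time in s.
With the tool pointing down it reaches from about 275 to 975 mm from the base axis. Payload 8.4 kg.
Tool frame: the origin (TCP) lies where the fingers leave the gripper's body, on its centre line; the fingertips stand 88 mm ahead of it and the grasp point (between the pads) lies 69 mm ahead of it (tip_extent is the z of the fingertips in the tool frame, in mm); z points along the fingers, y is the direction in which the jaws open and shut (so a half turn about z gives the same grasp; the last joint's range is limited). The gripper opens to 92 mm and grips with 3 to 60 N. Pads are 20 mm wide; open, the fingers measure 128 mm over their backs; the gripper's body (75 mm by 189 mm) begins 69 mm behind the grasp point.
Start: joints at [64.034, 20.225, 93.587, -0, 66.188, -0.138], TCP at [272.303, 562.565, 302.683] pointing down, gripper open.
Joint ranges: [-150.9, 150.9], [-52.94, 120.26], [3.33, 152.33], [-74.26, 254.26], [0, 154.13], [-172.89, 172.89]. Speed limits (degrees/s): [127.2, 127.2, 159.86, 180, 180, 180].

### API

Orientations are given as a 3x3 rotation matrix whose columns are the frame's x, y, z axes.
In Python, from bench import * gives the robot as it stands. The module is installed in compiled form; this text tells all that it offers.
- The arm moves only by the tool apply_moves, never from a script. Its argument "increments" is a list of rows, each an object of numbers: "hand": the closure, from 0 (fully open) to 1 (shut); "tx", "ty", "tz": the shift along the tool's x, y, z in cm; "wx", "wy", "wz": the turn, a rotation vector about the tool's x, y, z in rad. In form: [{"hand": .., "tx": .., "ty": .., "tz": .., "wx": .., "wy": .., "wz": ..}, ...]. A call has 1 to 20 rows; each row is the pose to reach, as a shift and turn from the pose measured when the call began, along the tool's axes at that moment; what a row does not reach only later rows make up. A row lasts 1/12 s, in which the tool goes at most 41.7 mm and 7.16 degrees, less where a joint would pass 70% of its speed; a pose out of reach is approached as far as the arm can. A call with a gripper value outside its range is refused whole. The fingers move at their own pace and stop on an object; the grip force is fixed at half the most. Time passes only in rows, so rows that repeat a pose let the fingers close. It gives the time, the measured TCP pose, the force and the opening at its end, in the units of the state.
- read_state(): the state, without advancing time (a new reading comes with each control period).
- get_image(name): name is "side" or "top"; returns a dict with "color" (384x512x3 uint8, red, green, blue), "fx", "fy", "cx", "cy" (pixels), "R" (3x3) and "t" (3): a world point X has camera coordinates R X + t. Camera axes: x right, y down, z forward; pixel columns grow to the right and rows downward; lengths in mm; the calibration is good to about 2 mm. A picture is of the moment at which its call begins. There is no depth.
- hand_in(): hands the job in, once; it reports no verdict.
The state is a dict: "clock": time; "qpos": joint angles; "dq": joint speeds; "tau": joint torques, N m; "tcp_pos": TCP position; "eef_rot": TCP orientation; "contact_force": force on the tool from outside, world axes, zero at the start; "ft_torque": the same for the moment, N m; "finger_gap": finger opening in mm.
Only numpy, scipy, OpenCV 4.12 (cv2) and the standard library are available. Lean on these libraries where they do the work, as an engineer would, in place of code of your own. Each camera call takes 0.05 s, during which the arm holds its last target. There are 200 camera calls.

### The job

Lock the bottle stand: take the black lever from its slot at the left through the zigzag gate and push it fully home at the top end of the slot at the right, which draws the bolt out of the steel eye. Then secure it by clipping the wooden-handled snap hook round the eye's upright nearest the robot, and leave it lying flat on the stand's base with its gate shut. Leave everything else standing where it is.

Things in the scene. Friction and masses are not known exactly. Their poses are not given: they have to be found in the camera images.
- stand: Fixed bottle stand. Origin on the worktop, under its console; x to its back, y to its left, z up. Wooden base plate 6 mm thick: x -100..140, y -115..155, and a deck on the left x -100..60, y 145..235 mm. On the base: console with sloping face (point face), rail above it (point rail), eye on the deck (point eye_near), two fixed bottles at the back (x 95 mm)
- face (a point): Fixed; centre of the console's face, at (-20, 0, 65) mm in stand. The face is 90 x 150 mm and rises to the back at 30 deg: up-slope is (cos30, 0, sin30), outward normal n (-sin30, 0, cos30) in stand. One zigzag slot 18 mm wide; centre line (stand y, mm up-slope from here): (48,-20) (48,20) (0,20) (0,-20) (-48,-20) (-48,20); lever starts in the left column
- rail (a point): Fixed; middle of a 10 mm steel rail along stand y above the console, at (-28, 20, 248) mm in stand; y -100..140, then arms run back (+x) at both ends to posts at x 85. A gripper straight down on the lever hits it; tilted along n (30 deg, from the robot's side) it passes
- bolt (a joint): m, 0 to 0.096: travel of bolt and lever together towards stand -y (right). 0 left column, 0.048 middle, 0.096 right column of the zigzag. The slot walls allow sideways travel only at the crossings. Friction 1.5 N, stays where left. The bolt, a 12 x 12 mm bar along y at stand x -20, z 12..24 mm, passes through the eye at 0 and is drawn out of it at 0.096
- lever (a joint): m, 0 to 0.040: travel of the lever up the slope, 0 = bottom, 0.040 = top of a column. Friction 1.5 N, stays where left. Starts anywhere in the left column (0 to 0.034)
- lever_knob (a point): middle of the lever's grip, a black cylinder 26 mm across, 50 mm long, axis along n, 55 mm out from the face (the grip spans 30 to 80 mm out; below it an 11 mm stem runs in the slot). Moves with the lever
- bolt_tip (a point): centre of the bolt's left end; moves with the bolt
- eye_near (a point): Fixed; on the near upright of the eye, 11 mm above the worktop, at (-57, 190, 11) mm in stand. The eye is an inverted U of 8 mm steel bar on the deck, top 56 mm above the worktop, uprights at stand x -57 (near) and 17 (far), y 190
- clip: Loose snap hook, flat on the worktop, about 160 g. Origin: underside centre of its wooden handle (60 in x, 18 in y, 30 mm high; grip across y); z up. In front (+x) a flat steel loop of 10 mm bar, mid-height z 5, bar axes: back x 36, sides y -50 and 46, front x 98 mm. Outer extents x -30..103, y -56..51. Clipped, the upright's axis lies at x 46..89 in this frame
- clip_gate (a joint): rad, 0 shut, to 1.1 swung in towards the handle. The gate closes the loop's front, from its hinge (98, -46) to (98, 14) mm in clip; a fixed nose follows from y 24. Pushing the hook level along its +x with the upright at clip y 0..12 swings the gate (2 to 7 N); once 42 to 45 mm behind the front line the upright slips in and the gate springs shut; 53 mm fit
- spice_jar: square glass spice jar with a pale lid, 47 x 47 x 98 mm; loose bystander, origin under its centre
- lemon: lemon lying down, 71 x 53 x 51 mm; loose bystander, origin under its centre
- bitters: small round amber bottle with a dark cap, 43 mm across, 142 mm tall; loose bystander, origin under its centre
- glass: rocks glass, 92 mm across, 97 mm tall; loose bystander, origin under its centre
- jar: glass jar with a round white lid, 64 mm across, 97 mm tall; loose bystander, origin under its centre
- candle: candle in a glass tumbler, 76 mm across, 90 mm tall; loose bystander, origin under its centre

How it is judged (in metres and radians):
On the way, in this order (a step that is already met when the one before it is completed fails the run):
1. the lever is home at the top end of the right-hand slot (value of joint bolt above 0.085 m and value of joint lever above 0.03 m), for 0.2 s.
2. the snap hook is round the eye's near upright with its gate shut (all of step 1 and x of eye_near in the frame of clip between 0.043 and 0.092 m and y of eye_near in the frame of clip between -0.04 and 0.041 m and z of eye_near in the frame of clip between -0.006 and 0.016 m and value of joint clip_gate below 0.08 rad and angle between clip's own z axis and vertical below 0.15 rad), for 0.2 s.
At the end, for the whole second after the job is handed in: Lever at the top end of the right slot (bolt over 85 mm, lever over 30 mm); the eye's near upright inside the hook's loop; hook let go, at rest, gate shut (under 0.08 rad), flat (tilt under 0.15 rad) with its underside under 12 mm above the worktop (all of step 2 and linear speed of clip below 0.02 m/s and z of clip in the frame of stand below 0.012 m); the robot touches nothing.
It fails at once if a bystander is pushed more than 30 mm (distance of any of spice_jar, lemon, bitters, glass, jar, candle from where it was at the start of the episode above 0.03 m).
It fails at once if a bottle, jar, glass or the candle is knocked over (angle between any of spice_jar, bitters, glass, jar, candle's own z axis and vertical above 0.3 rad).
It also fails if it takes over 64 s, if anything falls off the work surface, if the arm or the gripper's body presses on something with over 40 N, if the wrist force passes 120 N, or if a joint passes its speed limit or range.

## Working session

There is one attempt and no reset: what is moved stays moved. The work goes in short steps, Python scripts to look and compute and a tool call to move; the robot and the scene stay as the last step left them, time stands still between calls to the robot, and variables do not carry over. Pictures are saved under pics/ and viewed, about 8 in all and at most 12, crops included, and the job is handed in when it is done.

Besides the shell and the picture viewer there is one more tool, called after "Emit:" by a JSON object that holds its "name" and its "arguments". apply_moves: Moves the arm, as the interface text tells. Its arguments: {"type":"object","properties":{"increments":{"type":"array","items":{"type":"object","properties":{"hand":{"type":"number"},"tx":{"type":"number"},"ty":{"type":"number"},"tz":{"type":"number"},"wx":{"type":"number"},"wy":{"type":"number"},"wz":{"type":"number"}}}}},"required":["increments"]}

```bash
mkdir -p pics; python3 - <<'E'
from bench import *
import cv2
for n in("top","side"):
    im=get_image(n); cv2.imwrite(f"pics/{n}0.png",cv2.resize(im["color"][:,:,::-1],None,fx=1.5,fy=1.5,interpolation=cv2.INTER_CUBIC))
    cv2.imwrite(f"{n}0raw.png",im["color"][:,:,::-1])
    print(n,im["fx"],im["fy"],im["cx"],im["cy"],im["R"],im["t"])
s=read_state();print(s)
E
```

```text
top 450.77787784319236 450.77787784319236 250.04563425090353 195.00715348328083 [[ 0.0253939  -0.99949966 -0.01885706]
 [-0.99180972 -0.02282762 -0.12566772]
 [ 0.12517438  0.02189381 -0.99189316]] [ 213.22163459  504.89065031 1258.80168284]
side 419.8700922708346 419.8700922708346 247.83185653241543 198.07398915711022 [[-0.80771974 -0.58925892  0.01904585]
 [-0.248503    0.31098216 -0.91735291]
 [ 0.53463547 -0.745697   -0.39761904]] [ 531.9719509   194.41547593 1238.72881441]
{'clock': 0.1, 'qpos': array([ 6.40361271e+01,  2.02584408e+01,  9.36232639e+01,  1.97594514e-04,
        6.61884534e+01, -1.37021079e-01]), 'dq': array([-0.01181797, -0.05426653, -0.17789096, -0.09162359,  0.00243601,
        0.0588976 ]), 'tau': array([-5.85811540e-04, -5.94905376e+01, -3.34937131e+01,  6.98955590e-02,
        1.84482371e-02, -7.10986887e-05]), 'tcp_pos': array([272.13445858, 562.2805389 , 302.05113319]), 'eef_rot': array([[-9.00114091e-01,  4.35653914e-01, -5.38923372e-04],
       [ 4.35654247e-01,  9.00113419e-01, -1.09952055e-03],
       [ 6.08172682e-06, -1.22447820e-03, -9.99999250e-01]]), 'contact_force': array([ 0.0354096 , -1.34731922,  0.24301081]), 'ft_torque': array([-0.05539114, -0.00964516, -0.03803998]), 'finger_gap': 91.71779885458031}
```

View pics/top0.png

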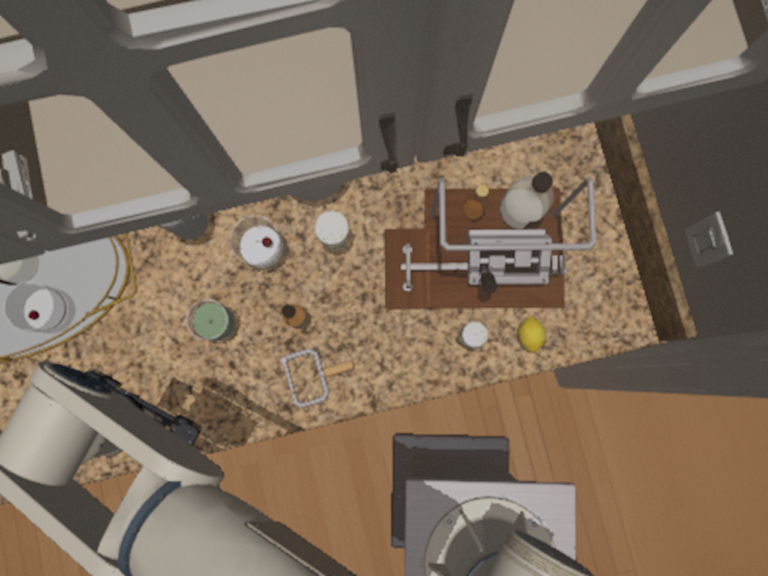

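View pics/side0.png

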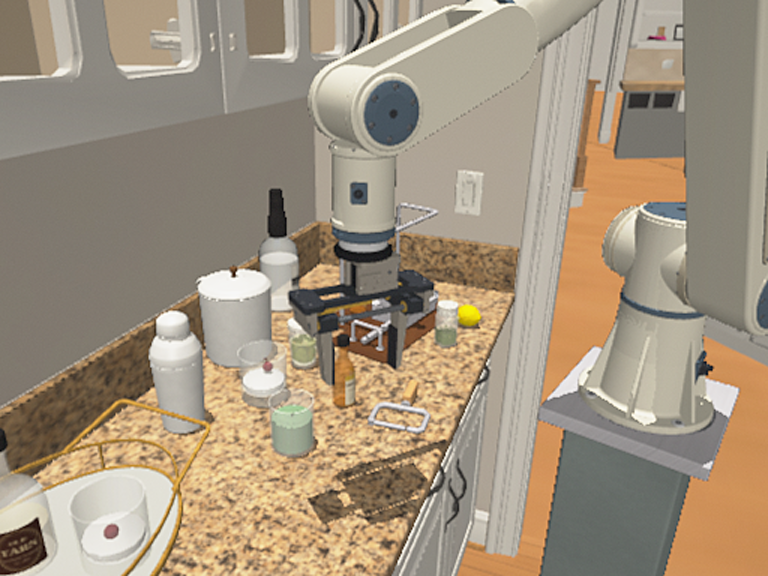

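The top view shows the stand with its deck corners at about (385,229), (385,308) and (563,307). The eye's uprights are near x=407, the black knob is at (487,286), and the clip's handle is at (340,369) with its loop to the left of it. The side view agrees. Next I'll zoom in for exact corners.

```bash
python3 - <<'E'
import cv2,numpy as np
t=cv2.imread("top0raw.png")
a=cv2.resize(t[120:210,252:382],None,fx=6,fy=6,interpolation=cv2.INTER_CUBIC)
cv2.imwrite("pics/ta.png",a)
b=cv2.resize(t[195:285,180:250],None,fx=6,fy=6,interpolation=cv2.INTER_CUBIC)
cv2.imwrite("pics/tb.png",b)
E
```

```text
(no output)
```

View pics/ta.png

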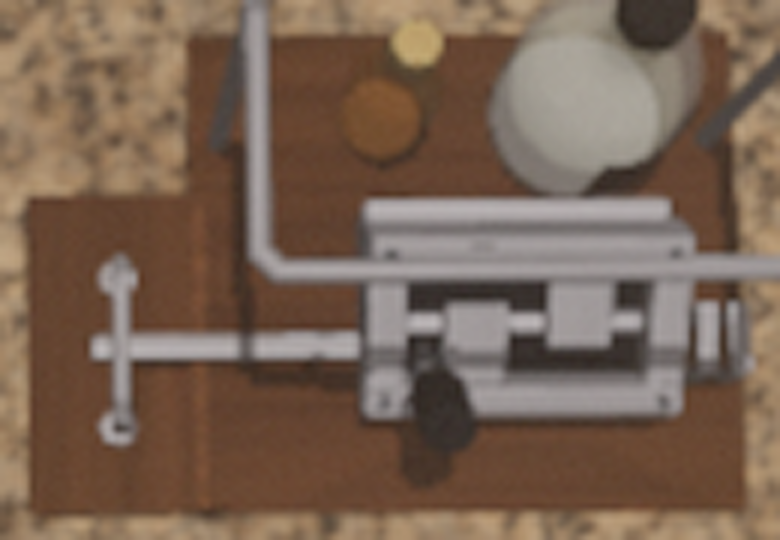

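View pics/tb.png

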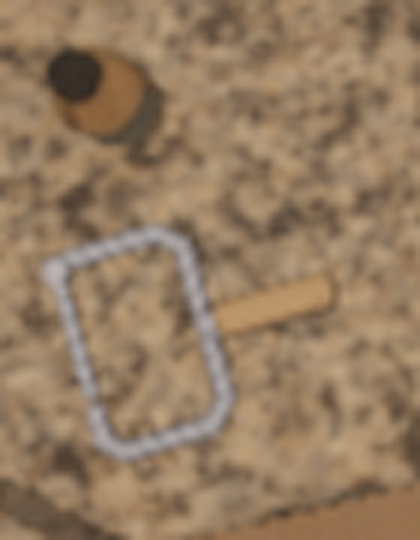

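Crop readings:
- **Stand crop:** the deck and base corners are at (28,198), (30,513), (745,512), (188,36) and (727,35). The knob top is around (445,420).
- **Clip crop:** the gate's hinge knob is at (55,272) and the handle end is at (333,293), so clip +x points left and slightly down.

```bash
cat > h.py <<'E'
import numpy as np,cv2
from bench import *
def cast(im,uv,z):
    uv=np.atleast_2d(uv).astype(float)
    d=np.c_[(uv[:,0]-im["cx"])/im["fx"],(uv[:,1]-im["cy"])/im["fy"],np.ones(len(uv))]@im["R"]
    c=-im["R"].T@im["t"]
    return c+d*((z-c[2])/d[:,2])[:,None]
def proj(im,X):
    p=np.atleast_2d(X)@im["R"].T+im["t"]
    return np.c_[im["fx"]*p[:,0]/p[:,2]+im["cx"],im["fy"]*p[:,1]/p[:,2]+im["cy"]]
def fit(P,Q): # rigid 2D Q=R P+t
    P=np.array(P,float);Q=np.array(Q)[:,:2];p=P-P.mean(0);q=Q-Q.mean(0)
    a=np.arctan2((p[:,0]*q[:,1]-p[:,1]*q[:,0]).sum(),(p*q).sum())
    R=np.array([[np.cos(a),-np.sin(a)],[np.sin(a),np.cos(a)]]);t=Q.mean(0)-R@P.mean(0)
    return a,R,t,np.linalg.norm(P@R.T+t-Q,axis=1)
crop=lambda uv,o:(np.array(uv,float)+.5)/6-.5+o
def cliploop(im,box,z=5):
    x0,y0,x1,y1=box;c=im["color"][y0:y1,x0:x1].astype(int)
    m=((c[...,2]>=c[...,0]-2)&(c.sum(2)>330)).astype(np.uint8)
    n,l,s,_=cv2.connectedComponentsWithStats(m,connectivity=8)
    k=1+np.argmax(s[1:,4]);v,u=np.nonzero(l==k)
    W=cast(im,np.c_[u+x0,v+y0],z)[:,:2]
    return W,cv2.minAreaRect(W.astype(np.float32)),s[k]
E
python3 - <<'E'
from h import *
im=get_image("top");sd=get_image("side")
o=[252,120]
px=crop([(28,198),(30,513),(745,512),(188,36),(727,35)],o)
a,R,t,e=fit([(60,235),(-100,235),(-100,-115),(140,155),(140,-115)],cast(im,px,6))
print("stand",np.degrees(a),t,e)
S=lambda p:np.r_[R@np.array(p[:2])+t,p[2]]
print("eye_near",S((-57,190,11)),"top px",proj(im,S((-57,190,56))),"foot",proj(im,S((-57,190,6))), "crop read",crop([(118,430)],o))
print("side proj eye",proj(sd,[S((-57,190,56)),S((17,190,56)),S((-100,235,6))])*1.5)
# lever
for s in np.arange(-20,21,5):
    k=lambda h:S((-20+.866*s-.5*h,48,65+.5*s+.866*h))
    print(s,(proj(im,[k(80),k(30)])-o)*6+2.5)
c=im["color"].astype(int)
W,r,st=cliploop(im,(180,195,250,285));print("clip",r,st,np.degrees(0))
hp=crop([(330,293),(222,316)],[180,195]);print("handle",cast(im,hp,30)[:1],cast(im,hp,20))
cp=crop([(57,271),(205,333),(82,365),(170,440),(115,245)],[180,195]);print(cast(im,cp,5))
print("jars",cast(im,np.array([(474,335)])/1.5,98),cast(im,np.array([(532,335)])/1.5,25),cast(im,np.array([(291,312)])/1.5,142),cast(im,np.array([(212,321)])/1.5,90),cast(im,np.array([(333,228)])/1.5,97),cast(im,np.array([(260,240)])/1.5,97))
print(np.array(read_state()["tcp_pos"]))
E
```

```text
stand 1.5405005103100353 [578.27047841 -24.38773286] [2.13128599 2.53620453 2.24711175 1.1018942  2.53201129]
eye_near [516.18320215 164.01123244  11.        ] top px [[271.79441081 188.68002061]] foot [[271.29964999 191.06160624]] crop read [[271.25 191.25]]
side proj eye [[380.69388559 327.34576674]
 [353.20516007 318.58369761]
 [385.14970572 361.45380114]]
-20 [[446.74985574 437.16648006]
 [431.5576295  395.6651733 ]]
-15 [[447.36624863 426.72219913]
 [432.12750018 385.54363697]]
-10 [[447.98463863 416.24407876]
 [432.69914864 375.39052513]]
-5 [[448.60503546 405.73195425]
 [433.27258323 365.20568979]]
0 [[449.22744891 395.18565979]
 [433.84781232 354.98898202]]
5 [[449.85188882 384.6050285 ]
 [434.42484436 344.740252  ]]
10 [[450.47836512 373.98989243]
 [435.00368783 334.45934892]]
15 [[451.10688777 363.34008251]
 [435.58435127 324.14612106]]
20 [[451.73746681 352.65542856]
 [436.16684328 313.80041572]]Traceback (most recent call last):
  File "<stdin>", line 15, in <module>
  File "h.py", line 21, in cliploop
    k=1+np.argmax(s[1:,4]);v,u=np.nonzero(l==k)
        ~~~~~~~~~^^^^^^^^^
    return _wrapfunc(a, 'argmax', axis=axis, out=out, **kwds)
    return bound(*args, **kwds)
ValueError: attempt to get argmax of an empty sequence
```

```bash
sed -i 's/m=((c.*/h=cv2.cvtColor(im["color"][y0:y1,x0:x1],cv2.COLOR_RGB2HSV);m=((h[...,1]<40)\&(h[...,2]>110)).astype(np.uint8)/' h.py
python3 - <<'E'
from h import *
im=get_image("top")
W,r,st=cliploop(im,(180,195,250,285));print("clip",r,st)
b=cv2.boxPoints(r);print(b)
hp=crop([(330,293),(270,306)],[180,195]);print("handle top",cast(im,hp,30)[:,:2])
cp=crop([(57,271),(82,365),(205,333),(170,440),(115,245)],[180,195]);print("hinge,front,back,+y,-y\n",cast(im,cp,5)[:,:2])
for n,q,z in [("spice",(474,335),98),("lemon",(532,335),25),("bitters",(291,312),142),("candle",(212,321),90),("jar",(333,228),97),("glass",(260,240),97)]: print(n,cast(im,np.array(q)/1.5,z)[0,:2].round())
# knob
c=im["color"][120:210,252:382];m=((c.max(2)<62)).astype(np.uint8)
n,l,s,ce=cv2.connectedComponentsWithStats(m)
for i in range(1,n):
    if s[i,4]>30: print("dark",s[i]*6,ce[i]*6+2.5)
E
```

```text
clip ((335.82470703125, 356.4114990234375), (105.79402160644531, 71.69580841064453), 19.591882705688477) [  7  38  32  39 303]
[[273.96973 372.44666]
 [298.01062 304.90167]
 [397.6797  340.37634]
 [373.6388  407.92133]]
handle top [[360.54469475 265.85020909]
 [353.71875927 294.07291072]]
hinge,front,back,+y,-y
 [[368.25859492 399.66331852]
 [323.5197652  385.67948433]
 [340.31335533 326.8955885 ]
 [288.96483936 341.89847723]
 [381.48372302 372.04083205]]
spice [419.  44.]
lemon [426. -75.]
bitters [448. 369.]
candle [433. 521.]
jar [610. 305.]
glass [584. 438.]
dark [618   0  66  48 330] [648.53636364  23.55454545]
dark [414 282 132  24 342] [481.55263158 294.92105263]
dark [510 336 126  30 408] [569.05882353 354.02941176]
dark [414 366  60  84 612] [441.55882353 410.44117647]
```

```bash
cat >> h.py <<'E'
from scipy.spatial.transform import Rotation as Ro
SA=np.radians(1.54);SR=Ro.from_euler('z',SA).as_matrix();ST=np.array([578.3,-24.4,0])
S=lambda p:SR@np.array(p,float)+ST
LR=SR@np.array([[-.8660254,0,.5],[0,1,0],[-.5,0,-.8660254]])
knob=lambda y,s,h=55:S((-20+.866*s-.5*h,y,65+.5*s+.866*h))
def go(p,R,grasp=True,d=69):
    "print row for target of grasp point p, orientation R"
    s=read_state();E=np.array(s["eef_rot"]);tcp=np.array(p)-(d*R[:,2] if grasp else 0)
    print("row",(E.T@(tcp-s["tcp_pos"])/10).round(2),Ro.from_matrix(E.T@R).as_rotvec().round(3),"tcp",tcp.round())
def rep():
    s=read_state();g=np.array(s["tcp_pos"])+69*s["eef_rot"][:,2]
    l=SR.T@(g-ST);q=l-np.array([-20,0,65]);u=np.array([.866,0,.5]);n=np.array([-.5,0,.866])
    print("t",s["clock"],"grasp",g.round(1),"face y,s,h",l[1].round(1),(q@u).round(1),(q@n).round(1),"gap",round(s["finger_gap"],1),"F",s["contact_force"].round(1),"q",s["qpos"].round(0))
def top(): 
    return get_image("top")
E
python3 -c "
from h import *
go(knob(48,-16,135),LR)"
```

```text
row [-38.85 -41.46   6.89] [-0.126 -0.514 -0.467] tcp [441.  20. 234.]
```

Emit:
{"name": "apply_moves", "arguments": {"increments": [{"hand": 0, "tx": -38.85, "ty": -41.46, "tz": 4, "wx": -0.126, "wy": -0.514, "wz": -0.467}, {"hand": 0, "tx": -38.85, "ty": -41.46, "tz": 4, "wx": -0.126, "wy": -0.514, "wz": -0.467}, {"hand": 0, "tx": -38.85, "ty": -41.46, "tz": 4, "wx": -0.126, "wy": -0.514, "wz": -0.467}, {"hand": 0, "tx": -38.85, "ty": -41.46, "tz": 4, "wx": -0.126, "wy": -0.514, "wz": -0.467}, {"hand": 0, "tx": -38.85, "ty": -41.46, "tz": 4, "wx": -0.126, "wy": -0.514, "wz": -0.467}, {"hand": 0, "tx": -38.85, "ty": -41.46, "tz": 4, "wx": -0.126, "wy": -0.514, "wz": -0.467}, {"hand": 0, "tx": -38.85, "ty": -41.46, "tz": 4, "wx": -0.126, "wy": -0.514, "wz": -0.467}, {"hand": 0, "tx": -38.85, "ty": -41.46, "tz": 4, "wx": -0.126, "wy": -0.514, "wz": -0.467}, {"hand": 0, "tx": -38.85, "ty": -41.46, "tz": 4, "wx": -0.126, "wy": -0.514, "wz": -0.467}, {"hand": 0, "tx": -38.85, "ty": -41.46, "tz": 4, "wx": -0.126, "wy": -0.514, "wz": -0.467}, {"hand": 0, "tx": -38.85, "ty": -41.46, "tz": 4, "wx": -0.126, "wy": -0.514, "wz": -0.467}, {"hand": 0, "tx": -38.85, "ty": -41.46, "tz": 4, "wx": -0.126, "wy": -0.514, "wz": -0.467}, {"hand": 0, "tx": -38.85, "ty": -41.46, "tz": 6.89, "wx": -0.126, "wy": -0.514, "wz": -0.467}, {"hand": 0, "tx": -38.85, "ty": -41.46, "tz": 6.89, "wx": -0.126, "wy": -0.514, "wz": -0.467}, {"hand": 0, "tx": -38.85, "ty": -41.46, "tz": 6.89, "wx": -0.126, "wy": -0.514, "wz": -0.467}, {"hand": 0, "tx": -38.85, "ty": -41.46, "tz": 6.89, "wx": -0.126, "wy": -0.514, "wz": -0.467}, {"hand": 0, "tx": -38.85, "ty": -41.46, "tz": 6.89, "wx": -0.126, "wy": -0.514, "wz": -0.467}, {"hand": 0, "tx": -38.85, "ty": -41.46, "tz": 6.89, "wx": -0.126, "wy": -0.514, "wz": -0.467}]}}

```text
clock: 1.75
tcp_pos: [441.2, 20.0, 233.8]
eef_rot: [[-0.866, -0.026, 0.5], [-0.022, 1.0, 0.014], [-0.5, 0.001, -0.866]]
contact_force: [0.2, -0.4, -0.3]
finger_gap: 91.8
```

```bash
python3 -c "
from h import *
rep();go(knob(48,-16,55),LR);print(read_state()['eef_rot']-LR)
im=get_image('side');cv2.imwrite('pics/s1.png',cv2.resize(im['color'][100:300,150:350,::-1],None,fx=3,fy=3))"
```

```text
t 1.75 grasp [475.7  21.  174.1] face y,s,h 48.1 -15.9 135.1 gap 91.8 F [ 0.2 -0.4 -0.3] q [  3.   0. 135.  -2.  15. -87.]
row [ 0.01 -0.01  8.01] [ 0.     0.    -0.001] tcp [481.  21. 164.]
[[ 4.73577385e-05  6.21206231e-04  1.15032737e-04]
 [ 7.99262961e-04  1.63729493e-05  1.41816211e-04]
 [-1.18552372e-04  5.19030771e-04  6.86088262e-05]]
```

View pics/s1.png

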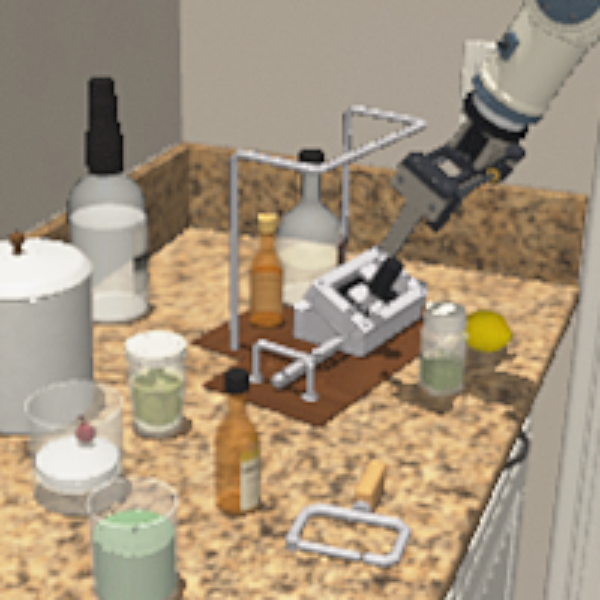

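The gripper is lined up with the black knob at (385,280), clear of the rail and the spice jar.

Emit:
{"name": "apply_moves", "arguments": {"increments": [{"hand": 0, "tz": 3}, {"hand": 0, "tz": 6}, {"hand": 0, "tz": 8}, {"hand": 0, "tz": 8}, {"hand": 0.5, "tz": 8}, {"hand": 1, "tz": 8}, {"hand": 1, "tz": 8}, {"hand": 1, "tz": 8}, {"hand": 1, "tz": 8}, {"hand": 1, "tz": 8}, {"hand": 1, "tz": 8}]}}

```text
validation failed for argument at $.in...
```

```bash
python3 -c "
from h import *
rep()"
```

```text
t 1.8 grasp [475.8  21.5 174.3] face y,s,h 48.6 -15.7 135.3 gap 92.1 F [-0.4  0.1  0.7] q [  3.   0. 135.  -2.  15. -87.]
```

All fields are required.

Emit:
{"name": "apply_moves", "arguments": {"increments": [{"hand": 0, "tx": 0, "ty": 0, "tz": 3, "wx": 0, "wy": 0, "wz": 0}, {"hand": 0, "tx": 0, "ty": 0, "tz": 6, "wx": 0, "wy": 0, "wz": 0}, {"hand": 0, "tx": 0, "ty": 0, "tz": 8, "wx": 0, "wy": 0, "wz": 0}, {"hand": 0, "tx": 0, "ty": 0, "tz": 8, "wx": 0, "wy": 0, "wz": 0}, {"hand": 0.5, "tx": 0, "ty": 0, "tz": 8, "wx": 0, "wy": 0, "wz": 0}, {"hand": 1, "tx": 0, "ty": 0, "tz": 8, "wx": 0, "wy": 0, "wz": 0}, {"hand": 1, "tx": 0, "ty": 0, "tz": 8, "wx": 0, "wy": 0, "wz": 0}, {"hand": 1, "tx": 0, "ty": 0, "tz": 8, "wx": 0, "wy": 0, "wz": 0}, {"hand": 1, "tx": 0, "ty": 0, "tz": 8, "wx": 0, "wy": 0, "wz": 0}, {"hand": 1, "tx": 0, "ty": 0, "tz": 8, "wx": 0, "wy": 0, "wz": 0}]}}

```text
clock: 2.63
tcp_pos: [481.4, 21.7, 165.6]
eef_rot: [[-0.865, -0.028, 0.502], [-0.024, 1.0, 0.014], [-0.502, 0.0, -0.865]]
contact_force: [0.2, 0.4, -0.4]
finger_gap: 54.2
```

```bash
python3 -c "
from h import *
rep()"
```

```text
t 2.6333 grasp [516.   22.6 105.9] face y,s,h 48.7 -15.1 55.9 gap 54.2 F [ 0.2  0.4 -0.4] q [  3.  13. 134. -12.   3. -77.]
```

Emit:
{"name": "apply_moves", "arguments": {"increments": [{"hand": 0.3, "tx": -0.49, "ty": 0, "tz": 0, "wx": 0, "wy": 0.07, "wz": 0}, {"hand": 0.3, "tx": -0.49, "ty": 0, "tz": 0, "wx": 0, "wy": 0.07, "wz": 0}, {"hand": 0.5, "tx": -0.49, "ty": 0, "tz": 0, "wx": 0, "wy": 0.07, "wz": 0}, {"hand": 0.8, "tx": -0.49, "ty": 0, "tz": 0, "wx": 0, "wy": 0.07, "wz": 0}, {"hand": 1, "tx": -0.49, "ty": 0, "tz": 0, "wx": 0, "wy": 0.07, "wz": 0}, {"hand": 1, "tx": -0.49, "ty": 0, "tz": 0, "wx": 0, "wy": 0.07, "wz": 0}, {"hand": 1, "tx": -0.49, "ty": 0, "tz": 0, "wx": 0, "wy": 0.07, "wz": 0}, {"hand": 1, "tx": -0.49, "ty": 0, "tz": 0, "wx": 0, "wy": 0.07, "wz": 0}, {"hand": 1, "tx": -0.49, "ty": 0, "tz": 0, "wx": 0, "wy": 0.07, "wz": 0}, {"hand": 1, "tx": -0.49, "ty": 0, "tz": 0, "wx": 0, "wy": 0.07, "wz": 0}]}}

```text
clock: 3.47
tcp_pos: [485.2, 21.1, 167.8]
eef_rot: [[-0.898, -0.027, 0.439], [-0.024, 1.0, 0.012], [-0.439, -0.0, -0.898]]
contact_force: [-0.6, -8.5, 1.3]
finger_gap: 25.5
```

```bash
cat >> h.py <<'E'
def lev(y,s,h=55,tilt=0.07):
    go(knob(y,s,h),LR@Ro.from_rotvec([0,tilt,0]).as_matrix())
E
python3 -c "
from h import *
rep();lev(48,-15.5);lev(48,20)"
```

```text
t 3.4667 grasp [515.5  21.9 105.8] face y,s,h 48.0 -15.5 56.1 gap 25.5 F [-0.6 -8.5  1.3] q [  3.  13. 132.  -3.   9. -86.]
row [-0.02  0.    0.11] [-0.     0.001  0.   ] tcp [486.  21. 167.]
row [-3.56  0.   -0.13] [-0.     0.001  0.   ] tcp [517.  22. 185.]
```

Emit:
{"name": "apply_moves", "arguments": {"increments": [{"hand": 1, "tx": -0.8, "ty": -0.1, "tz": 0, "wx": 0, "wy": 0, "wz": 0}, {"hand": 1, "tx": -1.6, "ty": -0.1, "tz": 0, "wx": 0, "wy": 0, "wz": 0}, {"hand": 1, "tx": -2.4, "ty": -0.1, "tz": -0.1, "wx": 0, "wy": 0, "wz": 0}, {"hand": 1, "tx": -3.0, "ty": -0.1, "tz": -0.13, "wx": 0, "wy": 0, "wz": 0}, {"hand": 1, "tx": -3.5, "ty": -0.1, "tz": -0.13, "wx": 0, "wy": 0, "wz": 0}, {"hand": 1, "tx": -3.5, "ty": -0.1, "tz": -0.13, "wx": 0, "wy": 0, "wz": 0}]}}

```text
clock: 3.97
tcp_pos: [516.6, 20.8, 185.6]
eef_rot: [[-0.897, -0.027, 0.441], [-0.024, 1.0, 0.012], [-0.441, -0.0, -0.898]]
contact_force: [-10.6, -1.0, 20.6]
finger_gap: 25.5
```

```bash
python3 -c "
from h import *
rep();lev(47,19);lev(0,19)"
```

```text
t 3.9667 grasp [547.1  21.6 123.7] face y,s,h 46.8 20.7 55.8 gap 25.5 F [-10.6  -1.   20.6] q [  2.  13. 127.  -2.  13. -88.]
row [0.14 0.01 0.09] [-0.     0.003  0.   ] tcp [516.  21. 184.]
row [ 0.14 -4.69  0.09] [-0.     0.003  0.   ] tcp [517. -26. 184.]
```

Emit:
{"name": "apply_moves", "arguments": {"increments": [{"hand": 1, "tx": 0.1, "ty": -0.8, "tz": -0.1, "wx": 0, "wy": 0, "wz": 0}, {"hand": 1, "tx": 0.1, "ty": -1.6, "tz": -0.1, "wx": 0, "wy": 0, "wz": 0}, {"hand": 1, "tx": 0.1, "ty": -2.4, "tz": -0.1, "wx": 0, "wy": 0, "wz": 0}, {"hand": 1, "tx": 0.1, "ty": -3.2, "tz": -0.1, "wx": 0, "wy": 0, "wz": 0}, {"hand": 1, "tx": 0.1, "ty": -4.0, "tz": -0.1, "wx": 0, "wy": 0, "wz": 0}, {"hand": 1, "tx": 0.1, "ty": -4.8, "tz": -0.1, "wx": 0, "wy": 0, "wz": 0}, {"hand": 1, "tx": 0.1, "ty": -4.8, "tz": -0.1, "wx": 0, "wy": 0, "wz": 0}]}}

```text
clock: 4.55
tcp_pos: [516.8, -28.1, 185.6]
eef_rot: [[-0.897, -0.026, 0.441], [-0.024, 1.0, 0.011], [-0.441, -0.001, -0.898]]
contact_force: [6.9, -1.4, -10.9]
finger_gap: 25.1
```

```bash
python3 -c "
from h import *
rep();lev(-1,-20)"
```

```text
t 4.55 grasp [547.2 -27.4 123.6] face y,s,h -2.1 19.7 56.4 gap 25.1 F [  6.9  -1.4 -10.9] q [  -5.   13.  127.   11.   14. -107.]
row [3.93 0.11 0.4 ] [-0.001  0.003 -0.001] tcp [483. -28. 165.]
```

Emit:
{"name": "apply_moves", "arguments": {"increments": [{"hand": 1, "tx": 0.8, "ty": 0.05, "tz": 0.07, "wx": 0, "wy": 0, "wz": 0}, {"hand": 1, "tx": 1.6, "ty": 0.05, "tz": 0.15, "wx": 0, "wy": 0, "wz": 0}, {"hand": 1, "tx": 2.4, "ty": 0.05, "tz": 0.22, "wx": 0, "wy": 0, "wz": 0}, {"hand": 1, "tx": 3.2, "ty": 0.05, "tz": 0.28, "wx": 0, "wy": 0, "wz": 0}, {"hand": 1, "tx": 3.9, "ty": 0.05, "tz": 0.34, "wx": 0, "wy": 0, "wz": 0}, {"hand": 1, "tx": 3.9, "ty": 0.05, "tz": 0.34, "wx": 0, "wy": 0, "wz": 0}, {"hand": 1, "tx": 3.9, "ty": 0.05, "tz": 0.34, "wx": 0, "wy": 0, "wz": 0}]}}

```text
clock: 5.13
tcp_pos: [484.7, -28.9, 166.6]
eef_rot: [[-0.895, -0.025, 0.445], [-0.023, 1.0, 0.01], [-0.445, -0.002, -0.895]]
contact_force: [-1.5, -1.7, 11.8]
finger_gap: 25.7
```

```bash
python3 -c "
from h import *
rep();lev(-49,-20,56)"
```

```text
t 5.1333 grasp [515.4 -28.2 104.8] face y,s,h -2.2 -17.3 56.0 gap 25.7 F [-1.5 -1.7 11.8] q [  -5.   13.  132.   18.    9. -114.]
row [ 0.21 -4.7   0.03] [-0.002  0.008 -0.001] tcp [484. -76. 166.]
```

Emit:
{"name": "apply_moves", "arguments": {"increments": [{"hand": 1, "tx": 0.2, "ty": 0, "tz": -0.05, "wx": 0, "wy": 0, "wz": 0}, {"hand": 1, "tx": 0.2, "ty": -0.8, "tz": -0.05, "wx": 0, "wy": 0, "wz": 0}, {"hand": 1, "tx": 0.2, "ty": -1.6, "tz": -0.05, "wx": 0, "wy": 0, "wz": 0}, {"hand": 1, "tx": 0.2, "ty": -2.4, "tz": -0.05, "wx": 0, "wy": 0, "wz": 0}, {"hand": 1, "tx": 0.2, "ty": -3.2, "tz": -0.05, "wx": 0, "wy": 0, "wz": 0}, {"hand": 1, "tx": 0.2, "ty": -4.0, "tz": -0.05, "wx": 0, "wy": 0, "wz": 0}, {"hand": 1, "tx": 0.2, "ty": -4.7, "tz": -0.05, "wx": 0, "wy": 0, "wz": 0}, {"hand": 1, "tx": 0.2, "ty": -4.7, "tz": -0.05, "wx": 0, "wy": 0, "wz": 0}]}}

```text
clock: 5.8
tcp_pos: [485.5, -75.7, 166.9]
eef_rot: [[-0.895, -0.026, 0.446], [-0.023, 1.0, 0.011], [-0.446, -0.0, -0.895]]
contact_force: [14.4, 12.7, -8.1]
finger_gap: 25.5
```

```bash
python3 -c "
from h import *
rep();lev(-49,20,56)"
```

```text
t 5.8 grasp [516.2 -75.  105.1] face y,s,h -48.9 -17.5 56.4 gap 25.5 F [14.4 12.7 -8.1] q [ -12.   14.  131.   33.   11. -135.]
row [-3.81 -0.01 -0.18] [-0.001  0.009 -0.001] tcp [519. -75. 186.]
```

Emit:
{"name": "apply_moves", "arguments": {"increments": [{"hand": 1, "tx": -0.8, "ty": 0.1, "tz": -0.03, "wx": 0, "wy": 0, "wz": 0}, {"hand": 1, "tx": -1.6, "ty": 0.1, "tz": -0.07, "wx": 0, "wy": 0, "wz": 0}, {"hand": 1, "tx": -2.4, "ty": 0.1, "tz": -0.1, "wx": 0, "wy": 0, "wz": 0}, {"hand": 1, "tx": -3.2, "ty": 0.1, "tz": -0.14, "wx": 0, "wy": 0, "wz": 0}, {"hand": 1, "tx": -3.9, "ty": 0.1, "tz": -0.18, "wx": 0, "wy": 0, "wz": 0}, {"hand": 1, "tx": -4.0, "ty": 0.1, "tz": -0.18, "wx": 0, "wy": 0, "wz": 0}, {"hand": 1, "tx": -4.0, "ty": 0.1, "tz": -0.18, "wx": 0, "wy": 0, "wz": 0}, {"hand": 1, "tx": -4.0, "ty": 0.1, "tz": -0.18, "wx": 0, "wy": 0, "wz": 0}]}}

```text
clock: 6.47
tcp_pos: [520.2, -73.7, 186.6]
eef_rot: [[-0.894, -0.025, 0.447], [-0.023, 1.0, 0.011], [-0.447, -0.0, -0.895]]
contact_force: [-2.6, 2.2, 8.3]
finger_gap: 25.2
```

```bash
python3 -c "
from h import *
rep();lev(-49,20,56)
im=get_image('top');a=cv2.resize(im['color'][120:210,252:382,::-1],None,fx=5,fy=5,interpolation=cv2.INTER_CUBIC)
cv2.imwrite('pics/t2.png',a)"
```

```text
t 6.4667 grasp [551.  -73.  124.9] face y,s,h -47.8 22.5 56.1 gap 25.2 F [-2.6  2.2  8.3] q [ -11.   14.  126.   22.   15. -123.]
row [ 0.18 -0.12  0.03] [-0.001  0.009 -0.001] tcp [519. -75. 186.]
```

View pics/t2.png

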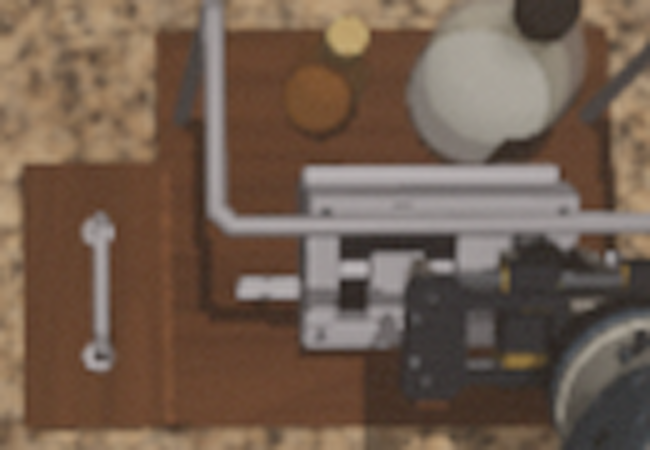

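The bolt tip has left the eye: it's now at crop (238,288), with the eye at x=98. The lever is home at s≈22, 40 mm up from the bottom. I'll release and retract.

Emit:
{"name": "apply_moves", "arguments": {"increments": [{"hand": 0.6, "tx": 0, "ty": 0, "tz": 0, "wx": 0, "wy": 0, "wz": 0}, {"hand": 0.3, "tx": 0, "ty": 0, "tz": 0, "wx": 0, "wy": 0, "wz": 0}, {"hand": 0.3, "tx": 0, "ty": 0, "tz": 0, "wx": 0, "wy": 0, "wz": 0}, {"hand": 0.3, "tx": 0, "ty": 0, "tz": 0, "wx": 0, "wy": 0, "wz": 0}, {"hand": 0.3, "tx": 0, "ty": 0, "tz": -2, "wx": 0, "wy": 0, "wz": 0}, {"hand": 0.3, "tx": 0, "ty": 0, "tz": -5, "wx": 0, "wy": 0, "wz": 0}, {"hand": 0.3, "tx": 0, "ty": 0, "tz": -8, "wx": 0, "wy": 0, "wz": 0}, {"hand": 0.1, "tx": 0, "ty": 0, "tz": -11, "wx": 0, "wy": 0, "wz": 0}, {"hand": 0, "tx": 0, "ty": 0, "tz": -12, "wx": 0, "wy": 0, "wz": 0}, {"hand": 0, "tx": 0, "ty": 0, "tz": -12, "wx": 0, "wy": 0, "wz": 0}]}}

```text
clock: 7.35
tcp_pos: [466.9, -75.3, 296.3]
eef_rot: [[-0.892, -0.025, 0.451], [-0.023, 1.0, 0.01], [-0.451, -0.001, -0.893]]
contact_force: [0.7, 0.5, 0.0]
finger_gap: 82.2
```

```bash
cat >> h.py <<'E'
def CR(a): # tool down, tool x along world angle a deg
    a=np.radians(a);c,s=np.cos(a),np.sin(a)
    return np.array([[c,s,0],[s,-c,0],[0,0,-1.]])
E
python3 -c "
from h import *
rep();go((358,274,195),CR(106.5));print(CR(106.5))
im=get_image('top');sd=get_image('side')
# bitters from cap: top view cap centre at z142, check in side
X=cast(im,crop([(76,77)],[180,195]),142);print(X,'side px', proj(sd,X)*1.5)
W,r,st=cliploop(im,(180,195,250,285));print(r,st)
c=im['color'][120:210,252:382];m=(c.max(2)<62).astype(np.uint8);n,l,s,ce=cv2.connectedComponentsWithStats(m)
for i in range(1,n):
    if s[i,4]>30: print('dark',s[i]*6,ce[i]*6+2.5)
for y,s in ((-48,20),(-48,15)): print((proj(im,knob(y,s))-[252,120])*6+2.5)
"
```

```text
t 7.35 grasp [498.  -74.6 234.7] face y,s,h -48.1 31.5 177.7 gap 82.2 F [0.7 0.5 0. ] q [ -13.   -3.  126.   13.   31. -114.]
row [10.37 35.2  -1.68] [0.304 0.399 1.283] tcp [358. 274. 264.]
[[-0.28401534  0.95881973  0.        ]
 [ 0.95881973  0.28401534  0.        ]
 [ 0.          0.         -1.        ]]
[[449.64575223 373.75091897 142.        ]] side px [[344.90998268 334.90226509]]
((335.82470703125, 356.4114990234375), (105.79402160644531, 71.69580841064453), 19.591882705688477) [  7  38  32  39 303]
dark [618   0  78  48 354] [652.33050847  22.43220339]
dark [408 282 138  24 378] [480.5952381 294.4047619]
dark [ 510  288  186   84 1122] [624.89572193 339.10962567]
dark [ 534  396  246  144 3108] [637.07528958 475.13320463]
[[660.05523187 331.78740943]]
[[659.10145667 342.3171323 ]]
```

Emit:
{"name": "apply_moves", "arguments": {"increments": [{"hand": 0, "tx": 10.37, "ty": 35.2, "tz": -1.68, "wx": 0.304, "wy": 0.399, "wz": 1.283}, {"hand": 0, "tx": 10.37, "ty": 35.2, "tz": -1.68, "wx": 0.304, "wy": 0.399, "wz": 1.283}, {"hand": 0, "tx": 10.37, "ty": 35.2, "tz": -1.68, "wx": 0.304, "wy": 0.399, "wz": 1.283}, {"hand": 0, "tx": 10.37, "ty": 35.2, "tz": -1.68, "wx": 0.304, "wy": 0.399, "wz": 1.283}, {"hand": 0, "tx": 10.37, "ty": 35.2, "tz": -1.68, "wx": 0.304, "wy": 0.399, "wz": 1.283}, {"hand": 0, "tx": 10.37, "ty": 35.2, "tz": -1.68, "wx": 0.304, "wy": 0.399, "wz": 1.283}, {"hand": 0, "tx": 10.37, "ty": 35.2, "tz": -1.68, "wx": 0.304, "wy": 0.399, "wz": 1.283}, {"hand": 0, "tx": 10.37, "ty": 35.2, "tz": -1.68, "wx": 0.304, "wy": 0.399, "wz": 1.283}, {"hand": 0, "tx": 10.37, "ty": 35.2, "tz": -1.68, "wx": 0.304, "wy": 0.399, "wz": 1.283}, {"hand": 0, "tx": 10.37, "ty": 35.2, "tz": -1.68, "wx": 0.304, "wy": 0.399, "wz": 1.283}, {"hand": 0, "tx": 10.37, "ty": 35.2, "tz": -1.68, "wx": 0.304, "wy": 0.399, "wz": 1.283}, {"hand": 0, "tx": 10.37, "ty": 35.2, "tz": -1.68, "wx": 0.304, "wy": 0.399, "wz": 1.283}, {"hand": 0, "tx": 10.37, "ty": 35.2, "tz": -1.68, "wx": 0.304, "wy": 0.399, "wz": 1.283}, {"hand": 0, "tx": 10.37, "ty": 35.2, "tz": -1.68, "wx": 0.304, "wy": 0.399, "wz": 1.283}, {"hand": 0, "tx": 10.37, "ty": 35.2, "tz": -1.68, "wx": 0.304, "wy": 0.399, "wz": 1.283}]}}

```text
clock: 8.7
tcp_pos: [357.1, 275.7, 259.6]
eef_rot: [[-0.281, 0.96, -0.009], [0.96, 0.281, 0.0], [0.003, -0.008, -1.0]]
contact_force: [0.5, -0.4, -0.3]
finger_gap: 91.4
```

```bash
python3 -c "
from h import *
rep();go((358,274,22),CR(106.5))
im=get_image('top');cv2.imwrite('pics/t3.png',cv2.resize(im['color'][:,:,::-1],None,fx=1.5,fy=1.5,interpolation=cv2.INTER_CUBIC))
c=im['color'][120:210,252:382];m=(c.max(2)<62).astype(np.uint8);n,l,s,ce=cv2.connectedComponentsWithStats(m)
for i in range(1,n):
    if s[i,4]>30: print('dark',s[i]*6,ce[i]*6+2.5)
"
```

```text
t 8.7 grasp [356.5 275.7 190.6] face y,s,h 306.0 -104.9 205.6 gap 91.4 F [ 0.5 -0.4 -0.3] q [ 37.   8. 116.   0.  56.  21.]
row [-0.24  0.18 16.86] [-0.008 -0.003 -0.004] tcp [358. 274.  91.]
dark [618   0  78  48 492] [653.79268293  20.5       ]
dark [408 282 138  24 426] [480.72535211 293.37323944]
dark [ 510  288  186   78 1128] [624.90425532 339.04255319]
```

View pics/t3.png

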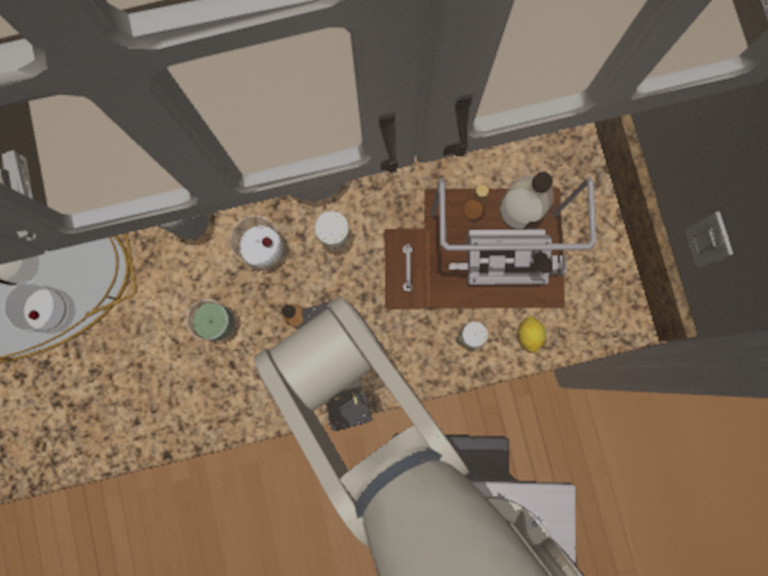

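Everything is standing where it was, the knob is at the right column's top, and the gripper is above the handle. Now I'll descend and grip.

Emit:
{"name": "apply_moves", "arguments": {"increments": [{"hand": 0.3, "tx": -0.24, "ty": 0.18, "tz": 4, "wx": -0.008, "wy": -0.003, "wz": 0}, {"hand": 0.3, "tx": -0.24, "ty": 0.18, "tz": 8, "wx": -0.008, "wy": -0.003, "wz": 0}, {"hand": 0.3, "tx": -0.24, "ty": 0.18, "tz": 11, "wx": -0.008, "wy": -0.003, "wz": 0}, {"hand": 0.3, "tx": -0.24, "ty": 0.18, "tz": 14, "wx": -0.008, "wy": -0.003, "wz": 0}, {"hand": 0.3, "tx": -0.24, "ty": 0.18, "tz": 16, "wx": -0.008, "wy": -0.003, "wz": 0}, {"hand": 0.3, "tx": -0.24, "ty": 0.18, "tz": 16.86, "wx": -0.008, "wy": -0.003, "wz": 0}, {"hand": 0.3, "tx": -0.24, "ty": 0.18, "tz": 16.86, "wx": -0.008, "wy": -0.003, "wz": 0}, {"hand": 0.3, "tx": -0.24, "ty": 0.18, "tz": 16.86, "wx": -0.008, "wy": -0.003, "wz": 0}]}}

```text
clock: 9.42
tcp_pos: [357.8, 273.1, 90.0]
eef_rot: [[-0.28, 0.96, -0.002], [0.96, 0.28, -0.001], [-0.001, -0.002, -1.0]]
contact_force: [0.0, -0.2, -0.2]
finger_gap: 64.1
```

```bash
python3 -c "
from h import *
rep();go((358,274,22),CR(106.5))"
```

```text
t 9.4167 grasp [357.7 273.   21. ] face y,s,h 303.2 -188.7 58.2 gap 64.1 F [ 0.  -0.2 -0.2] q [ 37.  25. 123.  -0.  32.  21.]
row [ 0.08  0.04 -0.1 ] [-0.002  0.001 -0.004] tcp [358. 274.  91.]
```

Emit:
{"name": "apply_moves", "arguments": {"increments": [{"hand": 0.6, "tx": 0.05, "ty": 0, "tz": -0.1, "wx": 0, "wy": 0, "wz": 0}, {"hand": 0.8, "tx": 0.05, "ty": 0, "tz": -0.1, "wx": 0, "wy": 0, "wz": 0}, {"hand": 1, "tx": 0.05, "ty": 0, "tz": -0.1, "wx": 0, "wy": 0, "wz": 0}, {"hand": 1, "tx": 0.05, "ty": 0, "tz": -0.1, "wx": 0, "wy": 0, "wz": 0}, {"hand": 1, "tx": 0.05, "ty": 0, "tz": -0.1, "wx": 0, "wy": 0, "wz": 0}, {"hand": 1, "tx": 0.05, "ty": 0, "tz": -0.1, "wx": 0, "wy": 0, "wz": 0}, {"hand": 1, "tx": 0.05, "ty": 0, "tz": -0.1, "wx": 0, "wy": 0, "wz": 0}, {"hand": 1, "tx": 0.05, "ty": 0, "tz": -0.1, "wx": 0, "wy": 0, "wz": 0}, {"hand": 1, "tx": 0.05, "ty": 0, "tz": -0.1, "wx": 0, "wy": 0, "wz": 0}]}}

```text
clock: 10.17
tcp_pos: [357.9, 273.7, 91.1]
eef_rot: [[-0.28, 0.96, -0.001], [0.96, 0.28, -0.001], [-0.001, -0.002, -1.0]]
contact_force: [0.3, -0.4, 1.1]
finger_gap: 17.7
```

```bash
python3 -c "
from h import *
rep();go((358,274,200),CR(106.5))"
```

```text
t 10.1667 grasp [357.8 273.6  22.1] face y,s,h 303.8 -188.1 59.1 gap 17.7 F [ 0.3 -0.4  1.1] q [ 37.  24. 123.  -0.  33.  21.]
row [ 1.000e-02 -1.000e-02 -1.779e+01] [-0.002  0.001 -0.004] tcp [358. 274. 269.]
```

Emit:
{"name": "apply_moves", "arguments": {"increments": [{"hand": 1, "tx": 0, "ty": 0, "tz": -3, "wx": 0, "wy": 0, "wz": 0}, {"hand": 1, "tx": 0, "ty": 0, "tz": -7, "wx": 0, "wy": 0, "wz": 0}, {"hand": 1, "tx": 0, "ty": 0, "tz": -11, "wx": 0, "wy": 0, "wz": 0}, {"hand": 1, "tx": 0, "ty": 0, "tz": -15, "wx": 0, "wy": 0, "wz": 0}, {"hand": 1, "tx": 0, "ty": 0, "tz": -17.8, "wx": 0, "wy": 0, "wz": 0}, {"hand": 1, "tx": -1, "ty": 0.5, "tz": -17.8, "wx": 0, "wy": 0, "wz": 0.12}, {"hand": 1, "tx": -2, "ty": 1, "tz": -17.8, "wx": 0, "wy": 0, "wz": 0.24}, {"hand": 1, "tx": -3, "ty": 1.5, "tz": -17.8, "wx": 0, "wy": 0, "wz": 0.36}, {"hand": 1, "tx": -4, "ty": 2, "tz": -17.8, "wx": 0, "wy": 0, "wz": 0.48}, {"hand": 1, "tx": -4.4, "ty": 2.4, "tz": -17.8, "wx": 0, "wy": 0, "wz": 0.6}, {"hand": 1, "tx": -4.4, "ty": 2.4, "tz": -17.8, "wx": 0, "wy": 0, "wz": 0.72}, {"hand": 1, "tx": -4.4, "ty": 2.4, "tz": -17.8, "wx": 0, "wy": 0, "wz": 0.84}, {"hand": 1, "tx": -4.4, "ty": 2.4, "tz": -17.8, "wx": 0, "wy": 0, "wz": 0.96}, {"hand": 1, "tx": -4.4, "ty": 2.4, "tz": -17.8, "wx": 0, "wy": 0, "wz": 1.08}, {"hand": 1, "tx": -4.4, "ty": 2.4, "tz": -17.8, "wx": 0, "wy": 0, "wz": 1.2}, {"hand": 1, "tx": -4.4, "ty": 2.4, "tz": -17.8, "wx": 0, "wy": 0, "wz": 1.32}, {"hand": 1, "tx": -4.4, "ty": 2.4, "tz": -17.8, "wx": 0, "wy": 0, "wz": 1.44}, {"hand": 1, "tx": -4.4, "ty": 2.4, "tz": -17.8, "wx": 0, "wy": 0, "wz": 1.44}]}}

```text
clock: 11.67
tcp_pos: [393.0, 238.1, 268.7]
eef_rot: [[0.917, 0.398, -0.003], [0.398, -0.917, -0.002], [-0.003, 0.001, -1.0]]
contact_force: [-1.4, 0.3, -2.2]
finger_gap: 17.9
```

```bash
python3 -c "
from h import *
rep();go((393.2,238.2,200),CR(-33.5));print(read_state()['eef_rot'].round(2))"
```

```text
t 11.6667 grasp [392.8 238.  199.7] face y,s,h 267.2 -69.8 195.8 gap 17.9 F [-1.4  0.3 -2.2] q [ 31.   8. 115.  -0.  57.  98.]
row [ 0.02 -0.   -0.03] [0.002 0.003 0.994] tcp [393. 238. 269.]
[[ 0.92  0.4  -0.  ]
 [ 0.4  -0.92 -0.  ]
 [-0.    0.   -1.  ]]
```

Emit:
{"name": "apply_moves", "arguments": {"increments": [{"hand": 1, "tx": 0, "ty": 0, "tz": 0, "wx": 0, "wy": 0, "wz": 0.12}, {"hand": 1, "tx": 0, "ty": 0, "tz": 0, "wx": 0, "wy": 0, "wz": 0.24}, {"hand": 1, "tx": 0, "ty": 0, "tz": 0, "wx": 0, "wy": 0, "wz": 0.36}, {"hand": 1, "tx": 0, "ty": 0, "tz": 0, "wx": 0, "wy": 0, "wz": 0.48}, {"hand": 1, "tx": 0, "ty": 0, "tz": 0, "wx": 0, "wy": 0, "wz": 0.6}, {"hand": 1, "tx": 0, "ty": 0, "tz": 0, "wx": 0, "wy": 0, "wz": 0.72}, {"hand": 1, "tx": 0, "ty": 0, "tz": 0, "wx": 0, "wy": 0, "wz": 0.84}, {"hand": 1, "tx": 0, "ty": 0, "tz": 0, "wx": 0, "wy": 0, "wz": 0.994}, {"hand": 1, "tx": 0, "ty": 0, "tz": 0, "wx": 0, "wy": 0, "wz": 0.994}, {"hand": 1, "tx": 0, "ty": 0, "tz": 0, "wx": 0, "wy": 0, "wz": 0.994}]}}

```text
clock: 12.5
tcp_pos: [392.7, 237.9, 268.5]
eef_rot: [[0.835, -0.55, -0.003], [-0.55, -0.835, -0.002], [-0.002, 0.004, -1.0]]
contact_force: [-0.3, -0.7, -2.1]
finger_gap: 17.9
```

```bash
python3 -c "
from h import *
rep();go((393.2,238.2,60),CR(-33.5))
im=get_image('top');sd=get_image('side')
a=cv2.resize(im['color'][110:250,190:330,::-1],None,fx=4,fy=4,interpolation=cv2.INTER_CUBIC)[:520,:400]
b=cv2.resize(sd['color'][130:290,190:290,::-1],None,fx=4,fy=4,interpolation=cv2.INTER_CUBIC)[:520]
cv2.imwrite('pics/c4.png',np.hstack([a,b]));print(a.shape,b.shape)"
```

```text
t 12.5 grasp [392.4 237.8 199.5] face y,s,h 267.1 -70.3 195.8 gap 17.9 F [-0.3 -0.7 -2.1] q [ 31.   8. 115.  -0.  57. 154.]
row [ 0.05 -0.1  13.95] [0.004 0.002 0.003] tcp [393. 238. 129.]
(520, 400, 3) (520, 400, 3)
```

View pics/c4.png

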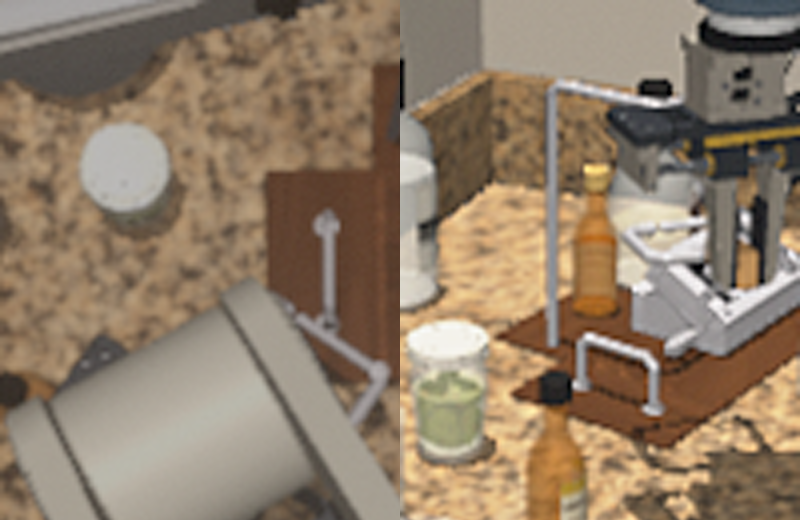

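The top view shows the hinge knob at crop (380,370), and the loop looks level in the side view. I'll check the hinge against the expected (464,135).

```bash
python3 -c "
from h import *
im=get_image('top');sd=get_image('side')
print(cast(im,[(284.6,202.1)],182.4), 'front line pt',cast(im,[(190+345/4-.4,110+345/4-.4)],182.4))
g=np.array([392.4,237.8]);d=np.array([.835,-.55]);y=np.array([.55,.835])
P=[np.r_[g+(18.5+a)*d+b*y,182.4] for a,b in((98,-46),(98,46),(36,46),(98,14))]
print(P[0],((proj(sd,P)-[190,130]+.5)*4).round()+[400,0])
"
```

```text
[[464.78706712 134.34198536 182.4       ]] front line pt [[480.19014113 156.71493807 182.4       ]]
[464.3775 135.315  182.4   ] [[736. 215.]
 [626. 229.]
 [655. 259.]
 [665. 224.]]
```

Emit:
{"name": "apply_moves", "arguments": {"increments": [{"hand": 1, "tx": 0.05, "ty": -0.05, "tz": 4, "wx": 0.003, "wy": 0.002, "wz": 0}, {"hand": 1, "tx": 0.05, "ty": -0.05, "tz": 8, "wx": 0.003, "wy": 0.002, "wz": 0}, {"hand": 1, "tx": 0.05, "ty": -0.05, "tz": 11.5, "wx": 0.003, "wy": 0.002, "wz": 0}, {"hand": 1, "tx": 0.05, "ty": -0.05, "tz": 14.5, "wx": 0.003, "wy": 0.002, "wz": 0}, {"hand": 1, "tx": 0.05, "ty": -0.05, "tz": 16.3, "wx": 0.003, "wy": 0.002, "wz": 0}, {"hand": 1, "tx": 0.05, "ty": -0.05, "tz": 16.9, "wx": 0.003, "wy": 0.002, "wz": 0}, {"hand": 1, "tx": 0.05, "ty": -0.05, "tz": 16.9, "wx": 0.003, "wy": 0.002, "wz": 0}, {"hand": 1, "tx": 0.05, "ty": -0.05, "tz": 16.9, "wx": 0.003, "wy": 0.002, "wz": 0}]}}

```text
clock: 13.37
tcp_pos: [393.5, 238.1, 100.2]
eef_rot: [[0.836, -0.549, 0.001], [-0.549, -0.836, -0.0], [0.001, -0.0, -1.0]]
contact_force: [0.9, 0.4, -2.9]
finger_gap: 17.7
```

```bash
cat >> h.py <<'E'
def eye():
    s=read_state();g=np.array(s["tcp_pos"])+69*s["eef_rot"][:,2];E=s["eef_rot"]
    print("eye in clip",(E.T@(np.array([516.2,164,11])-g)*[1,-1,-1]+[-18.5,0,22]).round(1))
E
python3 -c "
from h import *
rep();eye();d=CR(-33.5);go(np.r_[516.2,164,30]-(51+18.5)*d[:,0]+6*d[:,1],d)
im=get_image('side')
cv2.imwrite('pics/s5.png',cv2.resize(im['color'][180:280,200:320,::-1],None,fx=6,fy=6,interpolation=cv2.INTER_CUBIC))"
```

```text
t 13.3667 grasp [393.6 238.1  31.2] face y,s,h 267.4 -153.4 49.5 gap 17.7 F [ 0.9  0.4 -2.9] q [ 31.  24. 122.  -0.  34. 154.]
eye in clip [124.6   5.3   1.7]
row [7.37 0.04 0.12] [-0.    -0.001  0.004] tcp [455. 197.  99.]
```

View pics/s5.png

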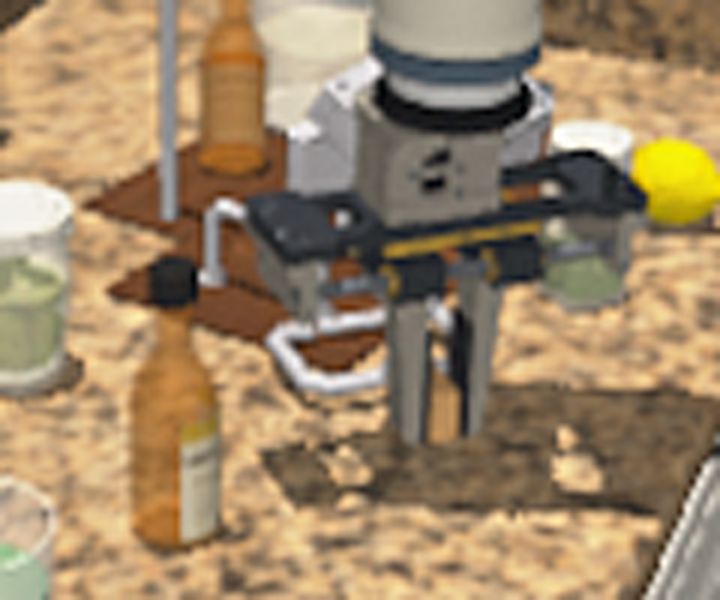

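The loop (270–390, 310–390) hovers level at the deck edge in front of the eye, clear of the bitters. Now I'll push along clip +x.

Emit:
{"name": "apply_moves", "arguments": {"increments": [{"hand": 1, "tx": 1, "ty": 0, "tz": 0.05, "wx": 0, "wy": 0, "wz": 0}, {"hand": 1, "tx": 2, "ty": 0, "tz": 0.1, "wx": 0, "wy": 0, "wz": 0}, {"hand": 1, "tx": 3, "ty": 0, "tz": 0.1, "wx": 0, "wy": 0, "wz": 0}, {"hand": 1, "tx": 4, "ty": 0, "tz": 0.1, "wx": 0, "wy": 0, "wz": 0}, {"hand": 1, "tx": 5, "ty": 0, "tz": 0.1, "wx": 0, "wy": 0, "wz": 0}, {"hand": 1, "tx": 6, "ty": 0, "tz": 0.1, "wx": 0, "wy": 0, "wz": 0}, {"hand": 1, "tx": 6.7, "ty": 0, "tz": 0.1, "wx": 0, "wy": 0, "wz": 0}, {"hand": 1, "tx": 7.2, "ty": 0, "tz": 0.1, "wx": 0, "wy": 0, "wz": 0}, {"hand": 1, "tx": 7.4, "ty": 0, "tz": 0.1, "wx": 0, "wy": 0, "wz": 0}, {"hand": 1, "tx": 7.45, "ty": 0, "tz": 0.1, "wx": 0, "wy": 0, "wz": 0}, {"hand": 1, "tx": 7.45, "ty": 0, "tz": 0.1, "wx": 0, "wy": 0, "wz": 0}]}}

```text
clock: 14.33
tcp_pos: [456.4, 197.4, 99.8]
eef_rot: [[0.836, -0.549, 0.002], [-0.549, -0.836, 0.0], [0.002, -0.002, -1.0]]
contact_force: [-0.6, -0.5, -2.5]
finger_gap: 17.8
```

```bash
python3 -c "
from h import *
rep();eye()
a=get_image('side')['color'][150:260,200:300,::-1];b=get_image('top')['color'][140:220,240:320,::-1]
a=cv2.resize(a,(400,440),interpolation=cv2.INTER_CUBIC);b=cv2.resize(b,(400,400),interpolation=cv2.INTER_CUBIC)
cv2.imwrite('pics/c6.png',np.hstack([a[:400],b]))"
```

```text
t 14.3333 grasp [456.6 197.5  30.8] face y,s,h 225.1 -100.0 18.3 gap 17.8 F [-0.6 -0.5 -2.5] q [ 23.  26. 117.  -0.  36. 147.]
eye in clip [49.7  4.7  2. ]
```

View pics/c6.png

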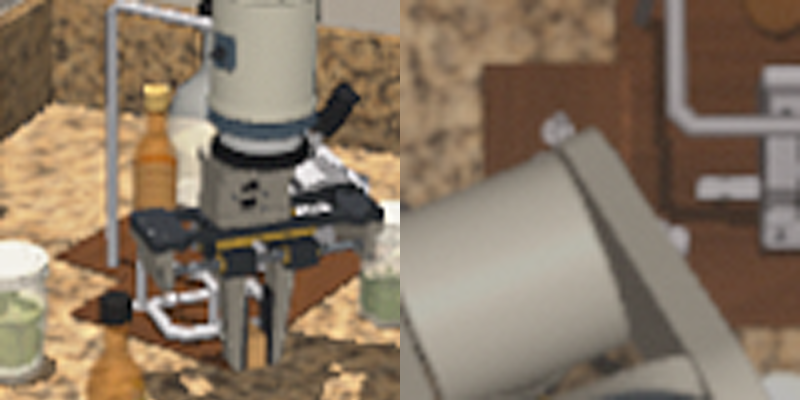

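The contact force is near zero, so the gate has probably snapped shut. I'll lower, release and lift away.

Emit:
{"name": "apply_moves", "arguments": {"increments": [{"hand": 1, "tx": -0.1, "ty": 0, "tz": 0.15, "wx": 0, "wy": 0, "wz": 0}, {"hand": 1, "tx": -0.1, "ty": 0, "tz": 0.25, "wx": 0, "wy": 0, "wz": 0}, {"hand": 1, "tx": -0.1, "ty": 0, "tz": 0.25, "wx": 0, "wy": 0, "wz": 0}, {"hand": 0.8, "tx": -0.1, "ty": 0, "tz": 0.25, "wx": 0, "wy": 0, "wz": 0}, {"hand": 0.6, "tx": -0.1, "ty": 0, "tz": 0.25, "wx": 0, "wy": 0, "wz": 0}, {"hand": 0.5, "tx": -0.1, "ty": 0, "tz": 0.25, "wx": 0, "wy": 0, "wz": 0}, {"hand": 0.5, "tx": -0.1, "ty": 0, "tz": 0.25, "wx": 0, "wy": 0, "wz": 0}, {"hand": 0.5, "tx": -0.1, "ty": 0, "tz": 0.25, "wx": 0, "wy": 0, "wz": 0}, {"hand": 0.5, "tx": -0.1, "ty": 0, "tz": -2, "wx": 0, "wy": 0, "wz": 0}, {"hand": 0.5, "tx": -0.1, "ty": 0, "tz": -6, "wx": 0, "wy": 0, "wz": 0}, {"hand": 0.5, "tx": -0.1, "ty": 0, "tz": -10, "wx": 0, "wy": 0, "wz": 0}, {"hand": 0.5, "tx": -2, "ty": 0, "tz": -14, "wx": 0, "wy": 0, "wz": 0}, {"hand": 0.5, "tx": -6, "ty": 0, "tz": -18, "wx": 0, "wy": 0, "wz": 0}, {"hand": 0.5, "tx": -10, "ty": 0, "tz": -20, "wx": 0, "wy": 0, "wz": 0}, {"hand": 0.5, "tx": -14, "ty": 0, "tz": -20, "wx": 0, "wy": 0, "wz": 0}, {"hand": 0.5, "tx": -18, "ty": 0, "tz": -20, "wx": 0, "wy": 0, "wz": 0}, {"hand": 0.5, "tx": -18, "ty": 0, "tz": -20, "wx": 0, "wy": 0, "wz": 0}, {"hand": 0.5, "tx": -18, "ty": 0, "tz": -20, "wx": 0, "wy": 0, "wz": 0}]}}

```text
clock: 15.93
tcp_pos: [302.8, 297.5, 300.1]
eef_rot: [[0.838, -0.546, 0.002], [-0.546, -0.838, 0.001], [0.001, -0.003, -1.0]]
contact_force: [0.6, -0.3, -0.7]
finger_gap: 45.7
```

```bash
python3 -c "
from h import *
rep()
s=get_image('side')['color'];t=get_image('top')['color']
a=s[180:260,200:280,::-1];b=t[140:220,240:320,::-1]
a=cv2.resize(a,(400,400),interpolation=cv2.INTER_CUBIC);b=cv2.resize(b,(400,400),interpolation=cv2.INTER_CUBIC)
cv2.imwrite('pics/c7.png',np.hstack([a,b]))"
```

```text
t 15.9333 grasp [303.  297.6 231.1] face y,s,h 329.2 -130.5 267.1 gap 45.7 F [ 0.6 -0.3 -0.7] q [ 44.   2. 117.  -0.  61. 167.]
```

View pics/c7.png

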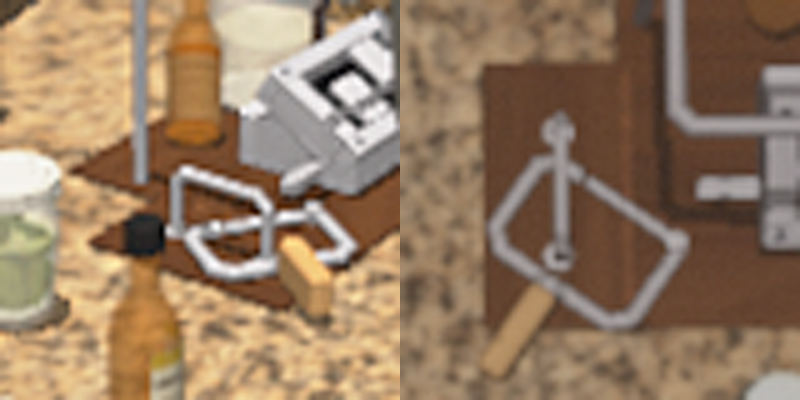

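The hook lies flat on the deck with the near upright (558,257) inside the loop, and the gate (680,240)→(583,175) lines up with the nose. I'll do a quick numeric check before handing in.

```bash
python3 -c "
from h import *
im=get_image('top');z=11
f=lambda u,v:cast(im,[(240+(u+.5-400)/5-.5,140+(v+.5)/5-.5)],z)[0,:2]
def line(p,q):
    # brightest pixel across line p-q (crop px), subpixel fit
    g=cv2.cvtColor(im['color'],cv2.COLOR_RGB2GRAY).astype(float);P=[]
    p,q=np.array(p,float),np.array(q,float);n=np.array([-(q-p)[1],(q-p)[0]]);n/=np.hypot(*n);o=np.arange(-15,15.1,1)
    for k in np.linspace(0,1,15):
        c=p+k*(q-p)+o[:,None]*n;m=np.c_[240+(c[:,0]+.5-400)/5-.5,140+(c[:,1]+.5)/5-.5].astype(np.float32)
        w=cv2.remap(g.astype(np.float32),m[:,:1],m[:,1:],cv2.INTER_LINEAR)[:,0];w=np.clip(w-w.min()-.5*np.ptp(w),0,None)
        P.append(f(*(c*w[:,None]).sum(0)/w.sum()) if 0 else f(*((c*w[:,None]).sum(0)/w.sum())))
    P=np.array(P,np.float32);l=cv2.fitLine(P,cv2.DIST_HUBER,0,.01,.01).ravel();return np.degrees(np.arctan2(l[1],l[0]))%180,l[2:]
G=line((595,183),(665,229));B=line((568,299),(603,320));N=line((495,210),(530,172));R=line((640,305),(675,255))
print('gate',G,'back',B,'sides',N[0],R[0])
a=np.radians((G[0]+N[0]+R[0]-180*0)/1) if 0 else None
d=CR(-33.5)[:2,0];print('eye behind gate line',(G[1]-[516.2,164])@d,'front-back',(G[1]-B[1])@d)
rep()"
```

```text
gate (np.float32(56.673435), array([545.07764, 123.57018], dtype=float32)) back (np.float32(56.756874), array([486.60046, 147.83209], dtype=float32)) sides 147.0462 146.62662
eye behind gate line 46.39536325649574 front-back 62.15433053447856
t 16.0833 grasp [305.7 296.1 230.5] face y,s,h 327.7 -128.5 265.3 gap 45.8 F [ 0.5 -0.3  0.1] q [ 44.   2. 117.  -0.  61. 167.]
```

```bash
python3 -c "
from bench import *
print(hand_in())"
```

```text
the job is handed in; nothing more can be done
None
```

The stand is locked, the hook is clipped round the eye's near upright, and I handed the job in at about 16 s of the 64 s. `hand_in()` gives no verdict, so the checks below are my own.

**Lever:** I took it through the zigzag and pushed it to the top of the right slot. At release it was at y -47.8 mm and 22.5 mm up-slope, after about 40 mm of travel up the right column. In the top view the bolt is clear of the eye.

**Snap hook:** I carried it over, pushed it onto the near upright, set it down on the deck and let go.
- **Gate:** it measures parallel to the loop's back bar within about 0.1°, so it is shut.
- **Upright:** it sits at about x 52, y 5 mm in the hook's frame, inside the loop.
- **Flatness:** the hook looks flat on the deck in both views, but I did not measure its height or tilt.

**Bystanders:** they looked unmoved in a full top view taken after the lever work. I saw only some of them after the hook was placed, and those were standing. The arm ended clear of everything, with contact force under 1 N.

**Mishaps and disagreements:** one move call was refused for missing fields, and nothing moved. The lever's measured up-slope positions ran about 2 mm above nominal, which is within the calibration error. No check failed.

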